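Wring a gauge block onto the tilted reference block

ROBOT

A 7-joint arm with a two-finger parallel gripper is mounted at the origin on the work surface. World frame = base frame: x ahead of the robot, y to its left, z up, the work surface at z = 0. Lengths are in mm, angles in rad, forces in N, time in s.
With the tool pointing down it reaches from about 400 to 875 mm from the base axis. Payload 19.3 kg.
Tool frame: the origin (TCP) lies on the centre line of the jaws, within the pads' length; the fingertips stand 25 mm ahead of it and the grasp point (between the pads) lies 6 mm ahead of it; z points along the fingers, y is the line along which they close (so a half turn about z gives the same grasp; the last joint's range is limited). The gripper opens to 85 mm and grips with 20 to 120 N. Pads are 22 mm wide; open, the fingers measure 114 mm over their backs; the gripper's body (76 mm by 85 mm) begins 54 mm behind the grasp point. The pads swing forward as they close: fully open they stand 13 mm farther back than shut.
Start: joints at [-1.225, 0.521, -0.036, 1.599, 0.021, 1.021, -0.113], TCP at [252.468, 571.729, 218.991] pointing down, gripper open.
Joint ranges: [-2.91, 2.91], [-0.3, 2.13], [-1.5, 1.42], [0.17, 2.43], [-1.26, 4.41], [0.16, 1.93], [-2.52, 2.52]. Speed limits (rad/s): [1.89, 1.89, 2.39, 2.39, 3.01, 3.01, 3.01].

INTERFACE

Orientations are given as [roll, pitch, yaw] about the fixed x, y, z axes, in that order (R = Rz(yaw) Ry(pitch) Rx(roll)).
In Python, from station import state, grab_frame, finish_job, look_for, masks_of, place_of gives the robot as it stands. The module is installed in compiled form; this text tells all that it offers.
- The arm moves only by the tool play_rows, never from a script. Its argument "increments" is text: rows parted by semicolons, each of 7 numbers parted by spaces: the shift along the tool's x, y, z each as a share of 0.02 m, from -1 to 1, then the turn, a rotation vector about the tool's x, y, z each as a share of 0.08 rad, from -1 to 1, then the opening in per cent of the stroke, from 0 (shut) to 100 (fully open). In form: x y z wx wy wz grip; .... A call has 1 to 8 rows; each row shifts and turns the commanded pose from where the row before left it, along the tool's axes as they then stand; what a row does not reach is not made up. A row lasts 1/12 s, in which the tool goes at most 41.7 mm and 7.16 degrees, less where a joint would pass 70% of its speed; a pose out of reach is approached as far as the arm can. A call with a number of a shift or a turn outside -1 to 1 is refused whole. A call with a gripper value outside its range is refused whole. The fingers move at their own pace and stop on an object; the grip force is fixed at half the most. Time passes only in rows, so rows that do not move let the fingers close. It gives the time, the measured TCP pose, the force, the opening and the grip force at its end, in the units of the state.
- state(): the state, without advancing time (a new reading comes with each control period).
- grab_frame(name): name is "scene" or "top"; returns a dict with "color" (420x560x3 uint8, red, green, blue), "mtx" (3x3 intrinsics, pixels), "rvec" (rotation vector, rad) and "tvec" (3), from world to camera coordinates, as OpenCV has them. Camera axes: x right, y down, z forward; pixel columns grow to the right and rows downward; lengths in mm; the calibration is good to about 2 mm. A picture is of the moment at which its call begins. There is no depth.
- finish_job(): hands the job in; it is judged then, once.
Trained networks look in the newest picture that a camera, given by its name, has taken for a name from the list of things; names that differ only in an ending like _2 or _b are one class to them, and where a whole thing is asked for, a point or a joint stands for the part that bears it (a point fixed in the world has none). Each returns a list of dicts, best first, with "score" (0 to 1); they miss things now and then, are a little off and sometimes report something else, mostly with a low value. They report only what shows in the picture. A call takes as long as a camera call. They do not tell look-alikes from the thing itself.
- look_for(camera, label): "bbox" ([left, top, right, bottom] in pixels, round what is visible of it).
- masks_of(camera, label): "pixels" (420x560 bool, what is visible of it) and "bbox" ([left, top, right, bottom] in pixels, round what is visible of it).
- place_of(camera, label): "xy" ([column, row] in pixels: a listed point, or the origin of a listed thing).
The state is a dict: "time": time; "joint_positions": joint angles; "dq": joint speeds; "joint_torque": joint torques, N m; "ee_pos": TCP position; "tcp_rot": TCP orientation; "ft_force": force on the tool from outside, world axes, zero at the start; "ft_torque": the same for the moment, N m; "grip_width": finger opening in mm; "grip_force": force on a finger pad.
Only numpy, scipy, OpenCV 4.12 (cv2) and the standard library are available. Lean on these libraries where they do the work, as an engineer would, in place of code of your own. Each camera call takes 0.05 s, during which the arm holds its last target. There are 200 camera calls.

TASK

Wring the long steel gauge block onto the reference block of the tilt stage, so that the height standard is ready for the microscope: set it gently, lengthwise and face to face, on the sloping reference block with about a third of its length still sticking out past the upper end, then slide it down the slope, keeping the faces pressed together, until it meets the end stop and lies flush with the reference block. Let go of it, and leave the short block, the eyepiece and the bottle where they are.

Things in the scene. Friction and masses are not known exactly. Their poses are not given: they have to be found in the camera images.
- long_block: The loose long gauge block: plain steel bar 90 x 34 x 28 mm (x, y, z), about 0.66 kg, lying on the bench on a 90 x 34 face. Origin: centre of its underside. x along its length, y across (34 mm, the width to grip), z up. Both ends are alike.
- reference_block: Reference block: plain steel, 90 x 34 x 20 mm (x, y, thickness), fixed on the tilt stage. Origin: centre of its upper, lapped face, 90 mm above the bench. x runs lengthwise up the slope, rising 24 degrees; y is level, across; z is the face's normal. A steel block laid on it does not slip by itself. When the long block is wrung, origins and axes coincide (or x, y reversed).
- stop (a point): End stop: centre of the top edge of its uphill side. A dark steel bar, 50 mm wide, 10 mm thick, standing 16 mm proud of the lapped face at the low end of the reference block (45 mm from its centre).
- tilt_stage: Black and aluminium tilt stage, fixed on the bench, its slope rising to the robot's left and somewhat back towards it; base 160 x 110 mm, origin at the centre of its underside, right below the reference face's centre. The sloping plate under the reference block is 135 x 80 mm, its top 20 mm below the lapped face; nothing stands above the plate beside the block or beyond its upper end.
- short_block: A spare shorter steel gauge block, 60 x 34 x 28 mm, loose on the bench; origin at the centre of its underside, x along its length. A bystander.
- eyepiece: Black microscope eyepiece standing on the bench, 38 mm across, 58 mm tall; origin at the centre of its underside. A bystander.
- bottle: Small amber glass bottle, 44 mm across, 100 mm tall; origin at the centre of its underside. A bystander.
Things that resemble listed ones, but are neither listed nor needed, are in the scene too. Leave any orange look-alike of the long_block alone.

How it is judged:
By the outcome, as a careful person would: the job done as asked, in the order asked, and still so for the second after the job is handed in, with the robot touching nothing.
It also fails if it takes over 42 s, if anything falls off the work surface, if the arm or the gripper's body presses on something with over 40 N, if the wrist force passes 120 N, or if a joint passes its speed limit or range.

## Working session

There is one attempt and no reset: what is moved stays moved. The work goes in short steps, Python scripts to look and compute and a tool call to move; the robot and the scene stay as the last step left them, time stands still between calls to the robot, and variables do not carry over. Pictures are saved under pics/ and viewed, at most 10 in all, crops included, and the job is handed in when it is done.

Besides the shell and the picture viewer there is one more tool, called after "Call:" by a JSON object that holds its "method" and its "body". play_rows: Moves the arm, as the interface text tells. Its arguments: {"type":"object","properties":{"increments":{"type":"string"}},"required":["increments"]}

```bash
mkdir -p pics; cat > h.py <<'E'
import numpy as np, cv2
from scipy.spatial.transform import Rotation as Ro
from station import *
def save(n,f,crop=None,s=1):
    im=f["color"][:,:,::-1]
    if crop: im=im[crop[1]:crop[3],crop[0]:crop[2]]
    cv2.imwrite("pics/"+n,cv2.resize(im,None,fx=s,fy=s,interpolation=cv2.INTER_CUBIC))
def proj(f,P):
    return cv2.projectPoints(np.array(P,float).reshape(-1,3),f["rvec"],f["tvec"],f["mtx"],None)[0].reshape(-1,2)
def ray(f,uv,z):
    R=cv2.Rodrigues(f["rvec"])[0]; c=-R.T@np.ravel(f["tvec"])
    d=R.T@np.linalg.inv(f["mtx"])@np.array([uv[0],uv[1],1.]); return c+d*(z-c[2])/d[2]
E
python3 - <<'E'
from h import *
fs={c:grab_frame(c) for c in("scene","top")}
print(state())
for c,f in fs.items():
    save(c+"0.png",f,s=1.4)
    R=cv2.Rodrigues(f["rvec"])[0]; print(c,"cam at",-R.T@np.ravel(f["tvec"]))
    for l,z in [("long_block",0),("short_block",0),("reference_block",90),("stop",90),("tilt_stage",0),("eyepiece",0),("bottle",0)]:
        for d in place_of(c,l)[:4]: print(c,l,round(d["score"],2),np.round(d["xy"],1),np.round(ray(f,d["xy"],z),0))
E
```

```text
{'time': 0.1, 'joint_positions': array([-1.22524442,  0.52196276, -0.03629144,  1.59995547,  0.02118065,
        1.02111291, -0.1128364 ]), 'dq': array([ 0.00129682, -0.00171765, -0.00055801, -0.00102635, -0.00035504,
        0.00068028, -0.00084546]), 'joint_torque': array([ 3.53415155e-03, -9.28485632e+01,  1.98373966e+00, -3.70531511e+01,
        1.81144680e-02,  5.21826121e-03, -8.50344077e-05]), 'ee_pos': array([252.33976348, 571.44039528, 218.47689218]), 'tcp_rot': array([-3.14054119e+00,  7.60701413e-05,  2.72575216e+00]), 'ft_force': array([0.22741115, 1.00417602, 0.2480493 ]), 'ft_torque': array([ 0.01022431, -0.0377396 ,  0.02592982]), 'grip_force': 0.0, 'grip_width': 85.6128552772739}
scene cam at [1030.17841117 -702.41560929  636.48869244]
scene long_block 0.88 [217.9 264.7] [ 552. -241.    0.]
scene long_block 0.88 [192.6 314.5] [ 601. -375.    0.]
scene short_block 0.63 [310.3 162.8] [500. 265.   0.]
scene reference_block 0.77 [283.5 193.7] [594. -35.  90.]
scene stop 0.73 [281.  227.6] [ 660. -146.   90.]
scene stop 0.62 [301.9 194.4] [633. -14.  90.]
scene tilt_stage 0.76 [282.4 222.9] [592. -37.   0.]
scene eyepiece 0.96 [280.8 299.5] [ 726. -248.    0.]
scene bottle 0.6 [365.9 186.7] [702. 232.   0.]
top cam at [ 476.25107253  -43.98215984 1122.80258594]
top long_block 0.85 [394.4 248.8] [ 453. -402.    0.]
top long_block 0.76 [335.7 215.7] [ 550. -233.    0.]
top long_block 0.63 [383.2 201.9] [ 590. -373.    0.]
top long_block 0.2 [167.4 232.2] [503. 254.   0.]
top short_block 0.72 [165.9 229.4] [511. 258.   0.]
top reference_block 0.72 [269.9 195.5] [598. -41.  90.]
top stop 0.84 [258.4 185.9] [624. -10.  90.]
top tilt_stage 0.81 [268.4 198.5] [600. -36.   0.]
top eyepiece 0.64 [338.2 154.7] [ 731. -243.    0.]
top eyepiece 0.57 [166.8 230.8] [507. 256.   0.]
top bottle 0.84 [179.9 163.9] [702. 222.   0.]
```

View pics/scene0.png

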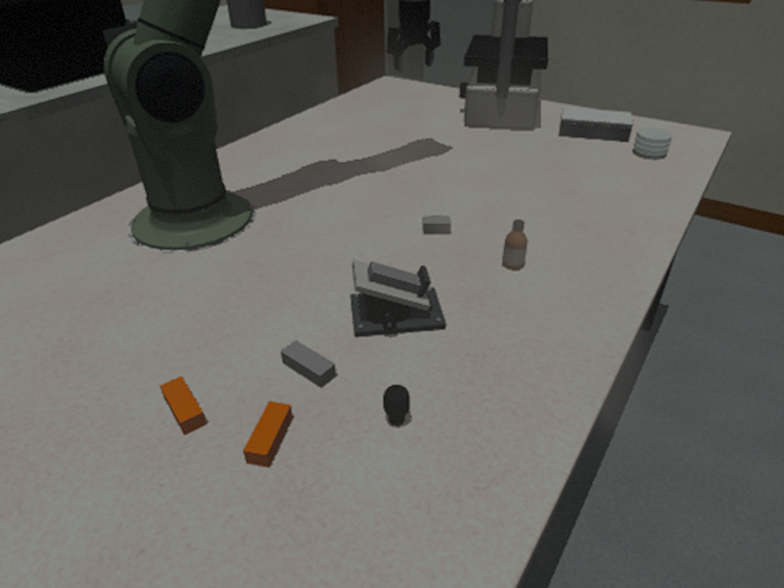

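View pics/top0.png

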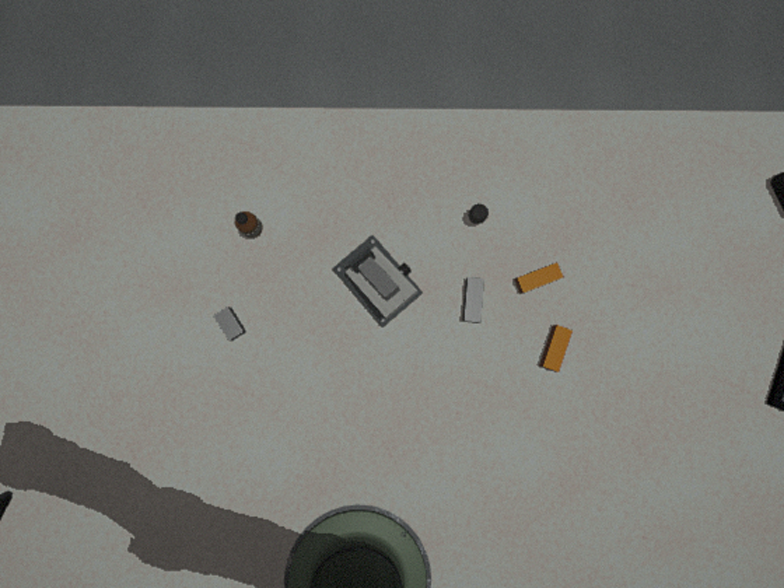

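```bash
cat >> h.py <<'E'
from scipy.optimize import minimize
def box(L,W,z0,z1): return np.array([[x,y,z] for x in(-L/2,L/2) for y in(-W/2,W/2) for z in(z0,z1)])
def sil(f,P,S=8):
    h=cv2.convexHull((proj(f,P)*S+S/2-.5).astype(np.float32)).astype(np.int32)
    return h
def cost(fs,ms,Pw):
    t=0
    for f,m in zip(fs,ms):
        y,x=np.nonzero(m); x0,y0,x1,y1=x.min()-12,y.min()-12,x.max()+13,y.max()+13
        S=8; a=np.zeros(((y1-y0)*S,(x1-x0)*S),np.uint8)
        cv2.fillConvexPoly(a,sil(f,Pw)-np.array([x0*S,y0*S]),255)
        a=cv2.resize(a,None,fx=1/S,fy=1/S,interpolation=cv2.INTER_AREA)/255.
        b=m[y0:y1,x0:x1].astype(float); t+=np.abs(a-b).sum()/b.sum()
    return t
def fit(fs,ms,P,Rl,p0):
    g=lambda p:(Ro.from_euler("z",p[3]).as_matrix()@Rl@P.T).T+np.array([p[0],p[1],p[2]])
    z=p0[2]; best=None
    for dy in np.radians([-20,-10,0,10,20]):
        r=minimize(lambda q:cost(fs,ms,g([q[0],q[1],z,q[2]/50])),[p0[0],p0[1],(p0[3]+dy)*50],method="Nelder-Mead",
          options=dict(initial_simplex=np.array([p0[0],p0[1],(p0[3]+dy)*50])+np.array([[0,0,0],[8,0,0],[0,8,0],[0,0,6]]),maxiter=150))
        if best is None or r.fun<best.fun: best=r
    return best.x[0],best.x[1],best.x[2]/50,best.fun
E
python3 - <<'E'
from h import *
fs={c:grab_frame(c) for c in("scene","top")}
save("crop_s.png",fs["scene"],(190,170,330,290),5)
save("crop_t.png",fs["top"],(220,150,360,250),5)
want={"long_block":[(218,265),(336,215)],"reference_block":[(283,197),(270,196)]}
M={}
for l,w in want.items():
    M[l]=[]
    for (c,f),p in zip(fs.items(),w):
        ds=masks_of(c,l); d=min(ds,key=lambda d:np.hypot(*(np.array(d["pixels"].nonzero())[::-1].mean(1)-p)))
        M[l].append(d["pixels"]); print(l,c,round(d["score"],2),d["bbox"],d["pixels"].sum())
np.savez("m.npz",**{l+str(i):m for l in M for i,m in enumerate(M[l])})
F=list(fs.values()); I=np.eye(3)
Rt=Ro.from_euler("y",-np.radians(24)).as_matrix()
for sel in([0,1],[0],[1]):
    ff=[F[i] for i in sel]
    print(sel,"long",fit(ff,[M["long_block"][i] for i in sel],box(90,34,0,28),I,[550,-237,0,0.1]),
     "ref",fit(ff,[M["reference_block"][i] for i in sel],box(90,34,-20,0),Rt,[596,-38,90,np.arctan2(-31,-26)]))
print(ray(F[0],(301.9,194.4),105),ray(F[1],(258.4,185.9),86))
E
```

```text
long_block scene 0.56 [199.9, 244.4, 237.6, 276.4] 718
long_block top 0.9 [330.6, 196.7, 344.3, 232.6] 424
reference_block scene 0.87 [260.6, 187.2, 309.9, 214.4] 648
reference_block top 0.69 [250.9, 179.2, 287.0, 213.0] 493
[0, 1] long (np.float64(553.1028159148873), np.float64(-235.76283792707054), np.float64(-0.09920951389483734), np.float64(0.17163252014423258)) ref (np.float64(595.2305856893283), np.float64(-37.81708286567303), np.float64(-2.427989609798915), np.float64(0.5598480273084868))
[0] long (np.float64(553.4526997587775), np.float64(-238.26945372330187), np.float64(-0.13522353809824092), np.float64(0.07922333278715386)) ref (np.float64(605.398357174939), np.float64(-40.077833183752), np.float64(-2.420781638369684), np.float64(0.22096344710723795))
[1] long (np.float64(552.8163548038165), np.float64(-234.98667655472946), np.float64(-0.1031973436263172), np.float64(0.05712171661117277)) ref (np.float64(600.2572603628014), np.float64(-31.658781692952857), np.float64(-2.433066927876267), np.float64(0.23762478622280553))
[644.26774919 -32.47254619 105.        ] [624.93840158  -9.87210298  86.        ]
```

View pics/crop_s.png

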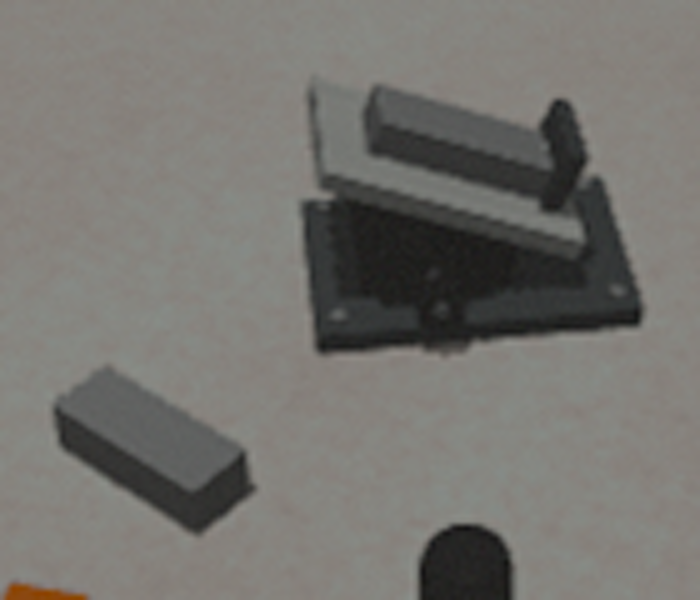

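View pics/crop_t.png

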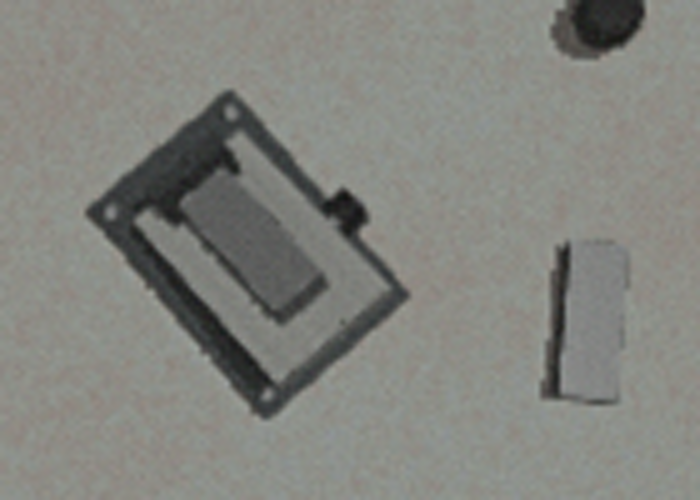

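```bash
cat > r.py <<'E'
from h import *
Rt=Ro.from_euler("y",-np.radians(24)).as_matrix()
B=box(90,34,-20,0); ST=box(10,50,-20,16)+[-50,0,0]
def wr(P,p): return (Ro.from_euler("z",p[2]/50).as_matrix()@Rt@P.T).T+[p[0],p[1],90]
def c2(p,fs,ms):
    t=0
    for f,m in zip(fs,ms):
        y,x=np.nonzero(m);x0,y0,x1,y1=x.min()-12,y.min()-12,x.max()+13,y.max()+13;S=8
        a=np.zeros(((y1-y0)*S,(x1-x0)*S),np.uint8)
        for P in(B,ST): cv2.fillConvexPoly(a,sil(f,wr(P,p))-np.array([x0*S,y0*S]),255)
        a=cv2.resize(a,None,fx=1/S,fy=1/S,interpolation=cv2.INTER_AREA)/255.
        t+=np.abs(a-m[y0:y1,x0:x1]).sum()/m.sum()
    return t
if __name__=="__main__":
    F=[grab_frame(c) for c in("scene","top")]
    m=np.load("m.npz"); M=[m["reference_block0"],m["reference_block1"]]
    for sel in([0,1],[0],[1]):
        r=min((minimize(c2,[597,-38,y0*50],args=([F[i] for i in sel],[M[i] for i in sel]),method="Nelder-Mead",
          options=dict(initial_simplex=np.array([597,-38,y0*50])+np.array([[0,0,0],[8,0,0],[0,8,0],[0,0,6]]))) for y0 in(-2.4,-2.25)),key=lambda r:r.fun)
        print(sel,r.x[:2],r.x[2]/50,r.fun)
    best=r.x
    q=np.array([(230,92),(88,212),(265,415),(408,293)])/5+[220,150]-.4
    w=np.array([ray(F[1],u,14)for u in q]); print(w.mean(0),[np.arctan2(*(w[b]-w[a])[1::-1]) for a,b in((0,3),(1,2))],[np.linalg.norm(w[b]-w[a]) for a,b in((0,3),(0,1))])
    o=[]
    for f,cr in zip(F,((190,170,330,290),(220,150,360,250))):
        im=cv2.resize(f["color"][cr[1]:cr[3],cr[0]:cr[2],::-1],None,fx=4,fy=4,interpolation=cv2.INTER_CUBIC)
        for P in(wr(B,[597,-37,-2.28*50]),wr(ST,[597,-37,-2.28*50]),box(90,34,0,28)@Ro.from_euler("z",-.1).as_matrix().T+[553,-236.5,0]):
            for (a,b) in [(i,j) for i in range(8) for j in range(i) if bin(i^j).count("1")==1]:
                u=proj(f,P[[a,b]]); u=((u-[cr[0],cr[1]])*4+1.5); cv2.line(im,*[tuple(map(int,np.round(k))) for k in u],(0,255,255),1)
        o.append(im[:400])
    cv2.imwrite("pics/ov.png",cv2.resize(np.vstack(o),None,fx=.75,fy=.75,interpolation=cv2.INTER_AREA))
E
python3 r.py
```

```text
[0, 1] [593.14708177 -39.33935396] -2.4239499514417293 0.2924089884870884
[0] [595.85241296 -41.43480495] -2.4424619227477553 0.10424836601307189
[1] [593.05592023 -38.1827425 ] -2.429346644070739 0.15347412798790916
[594.09274279 -38.51103191  14.        ] [np.float64(-2.421966379068595), np.float64(-2.4247126988382144)] [np.float64(155.66456219891896), np.float64(107.67458805732001)]
```

View pics/ov.png

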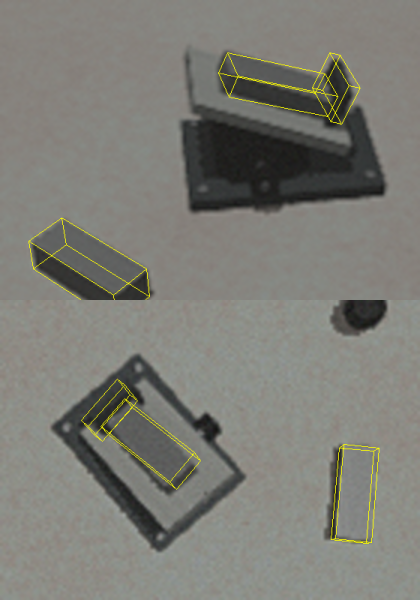

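The crops show the plain steel long block (scene 218,264; top 336,216) apart from its look-alikes. Those are the two orange bars (scene 131,289 and 192,313; top 385,199 and 397,249) and the short steel block (scene 312,161; top 165,231). I choose the steel one. The stop is at the far-left (+x,+y) end, so the slope rises towards (-x,-y).

```bash
cat > plan.py <<'E'
from h import *
import sys
# usage: x y z roll pitch yaw grip n
def pr(t,e,g,n,p0=None,e0=None):
    s=state(); p0=s["ee_pos"] if p0 is None else p0; R0=Ro.from_euler("xyz",s["tcp_rot"]) if e0 is None else Ro.from_euler("xyz",e0)
    R1=Ro.from_euler("xyz",e); w=(R0.inv()*R1).as_rotvec(); d=(np.array(t)-p0)/n
    L=[]
    for k in range(n):
        Rk=R0*Ro.from_rotvec(w*k/n); v=Rk.inv().apply(d)/20
        L.append(" ".join("%.2f"%a for a in [*v,*(w/n/.08)])+" %g"%g)
    print("total dist %.1f rot %s"%(np.linalg.norm(d)*n,w))
    for i in range(0,n,8): print(";".join(L[i:i+8]))
if __name__=="__main__":
    a=list(map(float,sys.argv[1:])); pr(a[:3],a[3:6],a[6],int(a[7]))
E
python3 plan.py 553 -236.6 150 3.14159 0 -0.1 65 48
```

```text
total dist 865.2 rot [1.79277229e-05 8.85489222e-06 2.82576615e+00]
-0.63 -0.64 0.07 0.00 0.00 0.74 65;-0.66 -0.61 0.07 0.00 0.00 0.74 65;-0.70 -0.57 0.07 0.00 0.00 0.74 65;-0.73 -0.52 0.07 0.00 0.00 0.74 65;-0.76 -0.48 0.07 0.00 0.00 0.74 65;-0.79 -0.43 0.07 0.00 0.00 0.74 65;-0.81 -0.39 0.07 0.00 0.00 0.74 65;-0.83 -0.34 0.07 0.00 0.00 0.74 65
-0.85 -0.29 0.07 0.00 0.00 0.74 65;-0.87 -0.24 0.07 0.00 0.00 0.74 65;-0.88 -0.19 0.07 0.00 0.00 0.74 65;-0.89 -0.14 0.07 0.00 0.00 0.74 65;-0.89 -0.08 0.07 0.00 0.00 0.74 65;-0.90 -0.03 0.07 0.00 0.00 0.74 65;-0.90 0.02 0.07 0.00 0.00 0.74 65;-0.90 0.08 0.07 0.00 0.00 0.74 65
-0.89 0.13 0.07 0.00 0.00 0.74 65;-0.88 0.18 0.07 0.00 0.00 0.74 65;-0.87 0.23 0.07 0.00 0.00 0.74 65;-0.85 0.28 0.07 0.00 0.00 0.74 65;-0.83 0.33 0.07 0.00 0.00 0.74 65;-0.81 0.38 0.07 0.00 0.00 0.74 65;-0.79 0.43 0.07 0.00 0.00 0.74 65;-0.76 0.47 0.07 0.00 0.00 0.74 65
-0.73 0.52 0.07 0.00 0.00 0.74 65;-0.70 0.56 0.07 0.00 0.00 0.74 65;-0.67 0.60 0.07 0.00 0.00 0.74 65;-0.63 0.64 0.07 0.00 0.00 0.74 65;-0.59 0.67 0.07 0.00 0.00 0.74 65;-0.55 0.71 0.07 0.00 0.00 0.74 65;-0.51 0.74 0.07 0.00 0.00 0.74 65;-0.47 0.77 0.07 0.00 0.00 0.74 65
-0.42 0.79 0.07 0.00 0.00 0.74 65;-0.37 0.82 0.07 0.00 0.00 0.74 65;-0.32 0.84 0.07 0.00 0.00 0.74 65;-0.27 0.86 0.07 0.00 0.00 0.74 65;-0.22 0.87 0.07 0.00 0.00 0.74 65;-0.17 0.88 0.07 0.00 0.00 0.74 65;-0.12 0.89 0.07 0.00 0.00 0.74 65;-0.07 0.90 0.07 0.00 0.00 0.74 65
-0.01 0.90 0.07 0.00 0.00 0.74 65;0.04 0.90 0.07 0.00 0.00 0.74 65;0.09 0.89 0.07 0.00 0.00 0.74 65;0.14 0.89 0.07 0.00 0.00 0.74 65;0.20 0.88 0.07 0.00 0.00 0.74 65;0.25 0.86 0.07 0.00 0.00 0.74 65;0.30 0.85 0.07 0.00 0.00 0.74 65;0.35 0.83 0.07 0.00 0.00 0.74 65
```

Call:
{"method": "play_rows", "body": {"increments": "-0.63 -0.64 0.07 0 0 0.74 65;-0.66 -0.61 0.07 0 0 0.74 65;-0.70 -0.57 0.07 0 0 0.74 65;-0.73 -0.52 0.07 0 0 0.74 65;-0.76 -0.48 0.07 0 0 0.74 65;-0.79 -0.43 0.07 0 0 0.74 65;-0.81 -0.39 0.07 0 0 0.74 65;-0.83 -0.34 0.07 0 0 0.74 65"}}

```text
time: 1.87
ee_pos: [302.7, 436.1, 207.8]
tcp_rot: [3.141, -0.0, 2.249]
ft_force: [0.6, -0.9, 0.4]
grip_width: 55.5
grip_force: 0.0
```

Call:
{"method": "play_rows", "body": {"increments": "-0.85 -0.29 0.07 0 0 0.74 65;-0.87 -0.24 0.07 0 0 0.74 65;-0.88 -0.19 0.07 0 0 0.74 65;-0.89 -0.14 0.07 0 0 0.74 65;-0.89 -0.08 0.07 0 0 0.74 65;-0.90 -0.03 0.07 0 0 0.74 65;-0.90 0.02 0.07 0 0 0.74 65;-0.90 0.08 0.07 0 0 0.74 65"}}

```text
time: 2.53
ee_pos: [352.6, 300.1, 196.5]
tcp_rot: [3.142, -0.0, 1.773]
ft_force: [1.3, -0.1, 0.1]
grip_width: 55.2
grip_force: 0.0
```

Call:
{"method": "play_rows", "body": {"increments": "-0.89 0.13 0.07 0 0 0.74 65;-0.88 0.18 0.07 0 0 0.74 65;-0.87 0.23 0.07 0 0 0.74 65;-0.85 0.28 0.07 0 0 0.74 65;-0.83 0.33 0.07 0 0 0.74 65;-0.81 0.38 0.07 0 0 0.74 65;-0.79 0.43 0.07 0 0 0.74 65;-0.76 0.47 0.07 0 0 0.74 65"}}

```text
time: 3.2
ee_pos: [401.8, 165.3, 185.3]
tcp_rot: [3.142, -0.0, 1.299]
ft_force: [0.4, -0.4, 0.7]
grip_width: 55.4
grip_force: 0.0
```

Call:
{"method": "play_rows", "body": {"increments": "-0.73 0.52 0.07 0 0 0.74 65;-0.70 0.56 0.07 0 0 0.74 65;-0.67 0.60 0.07 0 0 0.74 65;-0.63 0.64 0.07 0 0 0.74 65;-0.59 0.67 0.07 0 0 0.74 65;-0.55 0.71 0.07 0 0 0.74 65;-0.51 0.74 0.07 0 0 0.74 65;-0.47 0.77 0.07 0 0 0.74 65"}}

```text
time: 3.87
ee_pos: [450.6, 30.1, 174.1]
tcp_rot: [3.141, 0.0, 0.825]
ft_force: [-0.2, 0.5, -0.0]
grip_width: 55.5
grip_force: 0.0
```

Call:
{"method": "play_rows", "body": {"increments": "-0.42 0.79 0.07 0 0 0.74 65;-0.37 0.82 0.07 0 0 0.74 65;-0.32 0.84 0.07 0 0 0.74 65;-0.27 0.86 0.07 0 0 0.74 65;-0.22 0.87 0.07 0 0 0.74 65;-0.17 0.88 0.07 0 0 0.74 65;-0.12 0.89 0.07 0 0 0.74 65;-0.07 0.90 0.07 0 0 0.74 65"}}

```text
time: 4.53
ee_pos: [498.9, -105.3, 162.8]
tcp_rot: [3.141, 0.0, 0.352]
ft_force: [-0.1, 0.2, -0.2]
grip_width: 55.6
grip_force: 0.0
```

Call:
{"method": "play_rows", "body": {"increments": "-0.01 0.90 0.07 0 0 0.74 65;0.04 0.90 0.07 0 0 0.74 65;0.09 0.89 0.07 0 0 0.74 65;0.14 0.89 0.07 0 0 0.74 65;0.20 0.88 0.07 0 0 0.74 65;0.25 0.86 0.07 0 0 0.74 65;0.30 0.85 0.07 0 0 0.74 65;0.35 0.83 0.07 0 0 0.74 65"}}

```text
time: 5.2
ee_pos: [547.0, -241.0, 151.6]
tcp_rot: [3.141, 0.0, -0.121]
ft_force: [0.4, -0.3, 0.2]
grip_width: 55.6
grip_force: 0.0
```

Call:
{"method": "play_rows", "body": {"increments": "0 0 0 0 0 0 65;0 0 0 0 0 0 65"}}

```text
time: 5.37
ee_pos: [546.6, -240.7, 151.4]
tcp_rot: [3.141, 0.001, -0.119]
ft_force: [0.3, 0.9, -0.1]
grip_width: 55.6
grip_force: 0.0
```

```bash
python3 plan.py 553 -236.6 29.5 3.14159 0 -0.1 65 10; python3 - <<'E'
from h import *
print(state()["joint_positions"].round(2))
E
```

```text
total dist 122.1 rot [ 0.00086015  0.00061211 -0.01890135]
0.03 -0.02 0.61 0.00 0.00 -0.02 65;0.03 -0.02 0.61 0.00 0.00 -0.02 65;0.03 -0.02 0.61 0.00 0.00 -0.02 65;0.03 -0.02 0.61 0.00 0.00 -0.02 65;0.03 -0.02 0.61 0.00 0.00 -0.02 65;0.03 -0.02 0.61 0.00 0.00 -0.02 65;0.03 -0.02 0.61 0.00 0.00 -0.02 65;0.03 -0.02 0.61 0.00 0.00 -0.02 65
0.03 -0.02 0.61 0.00 0.00 -0.02 65;0.03 -0.02 0.61 0.00 0.00 -0.02 65
[-0.15  0.67  0.71  1.76 -0.54  0.91 -0.89]
```

Call:
{"method": "play_rows", "body": {"increments": "0.06 -0.04 0.8 0 0 -0.04 65;0.06 -0.04 0.9 0 0 -0.04 65;0.06 -0.04 0.9 0 0 -0.04 65;0.06 -0.03 0.9 0 0 -0.04 65;0.04 -0.03 0.8 0 0 -0.04 65;0 0 0.6 0 0 -0.03 65;0 0 0.4 0 0 0 65;0 0 0.2 0 0 0 65"}}

```text
time: 6.03
ee_pos: [552.7, -235.8, 41.0]
tcp_rot: [-3.141, 0.001, -0.097]
ft_force: [-0.1, -0.4, 0.1]
grip_width: 55.7
grip_force: 0.0
```

Call:
{"method": "play_rows", "body": {"increments": "0 0 0.2 0 0 0 65;0 0 0.2 0 0 0 65;0 0 0.15 0 0 0 65;0 0 0 0 0 0 65"}}

```text
time: 6.37
ee_pos: [553.1, -235.9, 30.6]
tcp_rot: [-3.142, 0.0, -0.097]
ft_force: [-0.7, 0.3, -1.0]
grip_width: 55.8
grip_force: 0.0
```

```bash
python3 - <<'E'
from h import *
f=grab_frame("scene"); save("g.png",f,(180,200,320,300),5); s=state(); print(s["ee_pos"],s["tcp_rot"],s["ft_force"])
E
```

```text
[ 553.21985118 -235.93645703   30.88148965] [-3.14152387e+00 -8.04794595e-05 -9.73864259e-02] [0.09910034 0.82439288 0.76328378]
```

View pics/g.png

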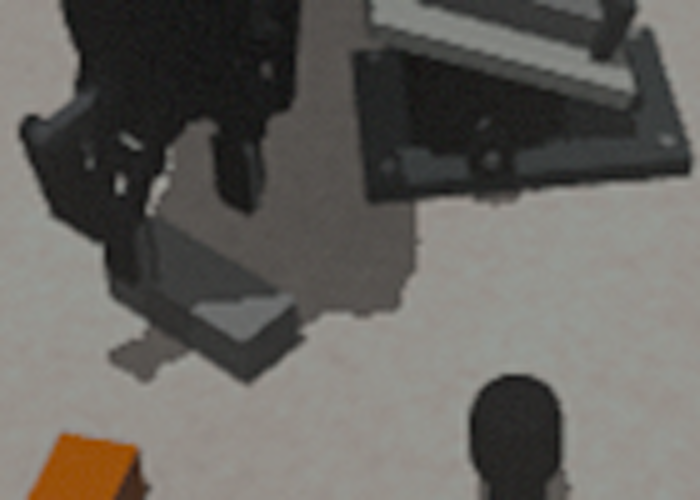

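```bash
python3 - <<'E'
from h import *
f=grab_frame("scene");R=Ro.from_euler("z",-.097).as_matrix()
g=lambda P:((proj(f,(R@np.array(P,float).T).T+[553.2,-235.9,0])-[180,200])*5+2).round(0).tolist()
print("corners",g([[45,-17,0],[-45,-17,0],[45,-17,28],[-45,-17,28],[45,17,28],[-45,17,28]]))
print("near pad tip -11/+11 at z 6,14",g([[-11,-28,6],[11,-28,6],[-11,-28,14],[11,-28,14]]),"far tip",g([[0,28,6],[0,28,14],[0,28,28]]))
E
```

```text
corners [[246.0, 386.0], [106.0, 297.0], [240.0, 340.0], [99.0, 251.0], [295.0, 297.0], [154.0, 212.0]]
near pad tip -11/+11 at z 6,14 [[138.0, 333.0], [172.0, 356.0], [136.0, 320.0], [170.0, 343.0]] far tip [[244.0, 276.0], [243.0, 263.0], [240.0, 240.0]]
```

```bash
python3 - <<'E'
from h import *
a=grab_frame("scene")["color"][225:285,190:260,::-1]; b=grab_frame("top")["color"][180:240,300:370,::-1]
im=np.hstack([a,b]); im=cv2.resize(im,None,fx=5.7,fy=5.7,interpolation=cv2.INTER_CUBIC)
im=np.clip(255*(im/255.)**.5,0,255).astype(np.uint8)
cv2.imwrite("pics/g2.png",im)
E
```

```text
(no output)
```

View pics/g2.png

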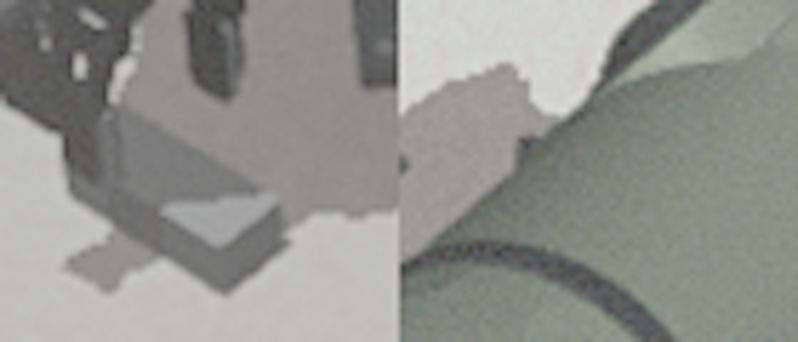

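```bash
python3 - <<'E'
from h import *
f=grab_frame("scene")
R=Ro.from_euler("xyz",[3.14159,0,2.7257]).as_matrix()
for z in(0,12,25): print(z,(proj(f,(R@np.array([[0,-50,z],[0,50,z],[0,0,z]],float).T).T+[252.4,571.6,218.8])*1.4).round(0).tolist())
E
python3 - <<'E'
import cv2
im=cv2.imread("pics/scene0.png")[0:90,370:470]
im=(255*(im/255.)**.5).astype('uint8')
cv2.imwrite("pics/s0c.png",cv2.resize(im,None,fx=6,fy=6,interpolation=cv2.INTER_CUBIC))
E
```

```text
0 [[397.0, 82.0], [429.0, 75.0], [413.0, 78.0]]
12 [[397.0, 86.0], [429.0, 80.0], [413.0, 83.0]]
25 [[397.0, 91.0], [429.0, 85.0], [413.0, 88.0]]
```

View pics/s0c.png

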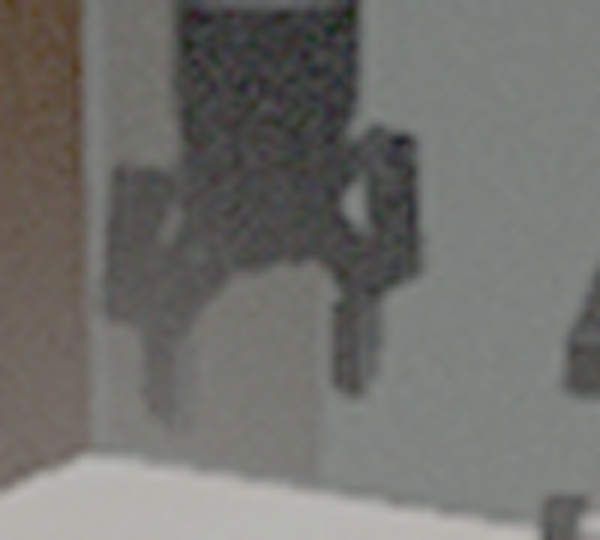

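The scene crops put the fingertips about 40 mm higher than the stated tool geometry would. They sit above the block: far tip about (228,243), near tip about (209,257), with their shadows detached. So I'll descend in guarded steps, watching the force.

Call:
{"method": "play_rows", "body": {"increments": "0 0 0.25 0 0 0 65;0 0 0.25 0 0 0 65;0 0 0.2 0 0 0 65;0 0 0.1 0 0 0 65;0 0 0 0 0 0 65"}}

```text
time: 7.03
ee_pos: [552.8, -235.9, 14.1]
tcp_rot: [-3.141, 0.001, -0.098]
ft_force: [-0.0, -0.3, 0.1]
grip_width: 55.5
grip_force: 0.0
```

```bash
python3 - <<'E'
from h import *
f=grab_frame("scene"); s=state(); print(s["ee_pos"],s["ft_force"])
g=f["color"].mean(2)
np.set_printoptions(linewidth=250)
print(g[236:272,196:240:2].astype(int))
E
```

```text
[ 552.95456279 -236.02165332   14.45653977] [-0.60760731  0.96458385  0.01985534]
[[ 32  49  37  30  29  27  42  31  31  54  81  82  81  70  21  23  25  47  37  81  82  81]
 [ 32  54  30  31  30  30  30  31  30  63  84  83  84  71  20  27  23  38  38  79  80  80]
 [ 31  73  30  31  30  28  32  29  28  67  81  82  81  76  22  31  25  42  34  81  82  80]
 [ 34  58  35  34  29  29  35  28  27  71  81  80  79  78  25  24  24  40  30  83  80  80]
 [ 30  30  37  31  48  29  36  32  26  79  85  82  78  83  27  25  27  42  32  82  82  80]
 [ 35  33  32  32  93  38  35  25  46  80  84  80  81  84  26  25  24  39  34  79  80  80]
 [ 36  30  36  32 122  46  32  28  75  85  83  82  81  84  26  30  24  37  38  81  79  79]
 [ 34  35  32  31 115  41  33  30  74  83  85  83  82  84  32  24  27  26  51  79  81  79]
 [ 34  33  33  35  79  32  34  33  63  76  86  83  83  84  50  26  26  31  65  81  80  80]
 [ 35  33  32  34  32  33  31  41  61  63  78  83  84  84  69  28  29  30  62  82  79  78]
 [ 35  35  32  31  40  37  31  45  62  59  65  80  81  82  78  47  20  27  62  80  82  79]
 [ 35  35  34  35
[... 1558 characters left out ...]
4  54  49  50  49  51  52  96 108 105 105 104 102  59  49  48]
 [144 143 143 144 145 146 136  73  49  46  48  52  54  57 102 105 105 108  74  46  51  49]
 [145 147 145 143 145 146 130  84  64  47  47  52  56  54  66 102 105 103  48  49  49  50]
 [145 144 144 145 148 126  80  85  80  62  49  48  54  52  54  80  97  68  47  50  49  47]
 [144 145 145 146 138  97  81  83  87  81  60  45  54  55  52  51  68  48  50  52  51  45]
 [145 144 146 139 107 113  82  87  85  84  76  51  52  54  54  53  50  52  50  49  50  64]
 [144 143 137 109  79  82  82  81  83  83 101 108  60  53  52  55  53  51  53  48  50 118]
 [142 143 118  77  83  84  82  83  82  78 124 149 105  56  53  56  57  52  49  46  83 148]]
```

Call:
{"method": "play_rows", "body": {"increments": "0 0 0.2 0 0 0 65;0 0 0.2 0 0 0 65;0 0 0.1 0 0 0 65;0 0 0.05 0 0 0 65;0 0 0 0 0 0 65"}}

```text
time: 7.5
ee_pos: [553.0, -235.9, 3.5]
tcp_rot: [-3.142, 0.0, -0.097]
ft_force: [-0.0, 0.5, 0.3]
grip_width: 55.3
grip_force: 0.0
```

Call:
{"method": "play_rows", "body": {"increments": "0 0 0.1 0 0 0 65;0 0 0.1 0 0 0 65;0 0 0.05 0 0 0 65;0 0 0 0 0 0 65"}}

```text
time: 7.83
ee_pos: [553.1, -235.9, -1.4]
tcp_rot: [-3.142, 0.0, -0.097]
ft_force: [-0.2, 0.3, -0.1]
grip_width: 55.4
grip_force: 0.0
```

Call:
{"method": "play_rows", "body": {"increments": "0 0 0.1 0 0 0 65;0 0 0.1 0 0 0 65;0 0 0.1 0 0 0 65;0 0 0.05 0 0 0 65;0 0 0 0 0 0 65"}}

```text
time: 8.25
ee_pos: [553.0, -235.9, -8.5]
tcp_rot: [-3.142, 0.0, -0.097]
ft_force: [0.1, -0.2, -0.3]
grip_width: 55.9
grip_force: 0.0
```

```bash
python3 - <<'E'
from h import *
f=grab_frame("scene"); s=state(); print(s["ee_pos"],s["ft_force"])
g=f["color"].mean(2)
np.set_printoptions(linewidth=250)
print(g[242:274,200:240:1].astype(int))
E
```

```text
[ 553.08197855 -235.97410564   -8.34401729] [-1.07103631  0.26596315  0.37463497]
[[ 36  34  32 ...  77  78  79]
 [ 39  33  31 ...  79  82  80]
 [ 53  40  29 ...  81  79  77]
 ...
 [136 129 108 ... 131 148 146]
 [105  74  77 ... 146 145 145]
 [ 75  79  80 ... 143 143 144]]
```

```bash
python3 - <<'E'
from h import *
g=grab_frame("scene")["color"].mean(2).astype(int)
for r in range(244,276): print(r,*["%3d"%v for v in g[r,200:240]])
E
```

```text
244  55  33  30  29  30  34  27  32  32  35  37  34  30  28  27  45  72  85  83  83  82  82  84  69  37  25  25  25  26  28  36  45  40  39  67  82  80  79  79  79
245  50  33  32  35  32  35  29  32  30  31  32  30  27  25  27  52  75  81  83  84  81  84  82  73  44  29  29  26  23  23  31  43  41  40  67  82  80  79  77  79
246  46  43  33  33  34  33  31  31  33  33  38  33  31  28  31  49  68  71  79  85  80  81  82  74  51  23  28  26  27  29  26  43  47  39  67  79  82  80  81  79
247  57  50  34  30  32  33  30  33  34  33  33  33  32  30  32  50  59  60  70  79  82  83  82  78  54  28  29  26  29  25  27  42  45  33  61  82  82  80  79  81
248  44  49  34  32  32  33  33  32  32  35  34  33  27  26  39  51  60  57  59  62  73  76  82  83  63  24  26  28  28  27  27  40  45  37  64  80  82  80  79  81
249  32  35  34  29  29  36  41  37  37  34  31  32  31  34  46  58  62  60  59  59  60  64  74  84  66  24  27  27  24  25  25  41  44  37  63  83  80  79  82  79
250  31  30  32  31  32  45  54  44  36  36  32  31  39  47  54  59  60  61  62  57  58  58  62  72  62  30  24  27 
[... 3447 characters left out ...]
  52  51  52  50  50  47  45  86 130 147 146
272 105  75  77  81  81  81  82  83  81  80  83  84  82  83  77 123 133 131 149 148 141 122  93  61  50  52  56  55  55  54  47  51  51  48  49  85 132 147 142 144
273  75  78  81  81  81  83  81  81  83  82  80 100 114 113 111 131 146 147 146 146 145 144 135 107  75  55  53  55  55  54  48  49  45  70  96 132 148 142 141 143
274 109  97  78  81  83  83  83  84  85  79  98 134 149 146 145 145 144 143 143 142 143 143 145 141 124  95  63  51  54  51  47  47  81 121 141 149 146 141 140 143
275 147 128 111  99  81  82  84  83  82  80 122 148 144 144 144 143 141 139 142 143 143 143 144 146 147 135 103  68  53  48  59  88 129 147 146 143 143 141 140 143
```

Call:
{"method": "play_rows", "body": {"increments": "0 0 0.15 0 0 0 65;0 0 0.15 0 0 0 65;0 0 0.1 0 0 0 65;0 0 0.1 0 0 0 65;0 0 0 0 0 0 65"}}

```text
time: 8.77
ee_pos: [553.2, -236.0, -16.5]
tcp_rot: [-3.14, -0.001, -0.098]
ft_force: [-10.8, 7.6, 40.8]
grip_width: 55.1
grip_force: 20.9
```

Call:
{"method": "play_rows", "body": {"increments": "0 0 0 0 0 0 50;0 0 0 0 0 0 40;0 0 0 0 0 0 30;0 0 0 0 0 0 25;0 0 0 0 0 0 20;0 0 0 0 0 0 20;0 0 0 0 0 0 20"}}

```text
time: 9.35
ee_pos: [555.9, -237.7, -13.3]
tcp_rot: [3.141, -0.007, -0.099]
ft_force: [-12.6, 9.2, 89.3]
grip_width: 33.1
grip_force: 79.6
```

Call:
{"method": "play_rows", "body": {"increments": "0 0 -0.2 0 0 0 20;0 0 -0.15 0 0 0 20;0 0 -0.1 0 0 0 20;0 0 0 0 0 0 20"}}

```text
time: 9.68
ee_pos: [552.9, -235.7, -9.5]
tcp_rot: [-3.141, 0.001, -0.097]
ft_force: [0.6, 0.4, -7.3]
grip_width: 33.1
grip_force: 60.0
```

```bash
python3 - <<'E'
from h import *
s=state(); print({k:np.round(s[k],3) for k in s})
E
```

```text
{'time': np.float64(9.683), 'joint_positions': array([-0.038,  0.886,  0.518,  1.815, -0.704,  0.635, -0.759]), 'dq': array([ 0.003,  0.009, -0.005,  0.003, -0.004, -0.007,  0.002]), 'joint_torque': array([-1.82000e-01, -1.03955e+02,  2.12460e+01, -2.07210e+01,
        9.80000e-02,  1.80000e-01, -6.30000e-02]), 'ee_pos': array([ 552.873, -235.729,   -9.538]), 'tcp_rot': array([-3.141e+00,  1.000e-03, -9.700e-02]), 'ft_force': array([ 0.585,  0.406, -7.298]), 'ft_torque': array([-0.04 , -0.067,  0.043]), 'grip_force': np.float64(60.03), 'grip_width': np.float64(33.143)}
```

Call:
{"method": "play_rows", "body": {"increments": "0 0 -0.4 0 0 0 20;0 0 -0.8 0 0 0 20;0 0 -1 0 0 0 20;0 0 -1 0 0 0 20;0 0 -1 0 0 0 20;0 0 -1 0 0 0 20;0 0 -1 0 0 0 20;0 0 -1 0 0 0 20"}}

```text
time: 10.35
ee_pos: [552.7, -235.9, 135.7]
tcp_rot: [3.142, 0.001, -0.098]
ft_force: [-0.5, -0.2, -7.0]
grip_width: 32.9
grip_force: 60.5
```

```bash
python3 plan.py 589 -44 142 3.14159 0.4189 0.717 20 15
```

```text
total dist 195.4 rot [-0.17092155 -0.39448357 -0.8023399 ]
0.06 -0.65 -0.02 -0.14 -0.33 -0.67 20;0.09 -0.64 -0.03 -0.14 -0.33 -0.67 20;0.13 -0.64 -0.04 -0.14 -0.33 -0.67 20;0.16 -0.63 -0.05 -0.14 -0.33 -0.67 20;0.19 -0.62 -0.06 -0.14 -0.33 -0.67 20;0.22 -0.61 -0.08 -0.14 -0.33 -0.67 20;0.25 -0.59 -0.09 -0.14 -0.33 -0.67 20;0.28 -0.58 -0.10 -0.14 -0.33 -0.67 20
0.31 -0.56 -0.12 -0.14 -0.33 -0.67 20;0.33 -0.54 -0.13 -0.14 -0.33 -0.67 20;0.36 -0.52 -0.15 -0.14 -0.33 -0.67 20;0.38 -0.50 -0.16 -0.14 -0.33 -0.67 20;0.40 -0.48 -0.18 -0.14 -0.33 -0.67 20;0.42 -0.45 -0.19 -0.14 -0.33 -0.67 20;0.44 -0.43 -0.21 -0.14 -0.33 -0.67 20
```

Call:
{"method": "play_rows", "body": {"increments": "0.06 -0.65 -0.02 -0.14 -0.33 -0.67 20;0.09 -0.64 -0.03 -0.14 -0.33 -0.67 20;0.13 -0.64 -0.04 -0.14 -0.33 -0.67 20;0.16 -0.63 -0.05 -0.14 -0.33 -0.67 20;0.19 -0.62 -0.06 -0.14 -0.33 -0.67 20;0.22 -0.61 -0.08 -0.14 -0.33 -0.67 20;0.25 -0.59 -0.09 -0.14 -0.33 -0.67 20;0.28 -0.58 -0.10 -0.14 -0.33 -0.67 20"}}

```text
time: 11.02
ee_pos: [572.5, -133.0, 138.2]
tcp_rot: [3.099, 0.226, 0.331]
ft_force: [0.8, -0.3, -5.6]
grip_width: 33.1
grip_force: 60.7
```

Call:
{"method": "play_rows", "body": {"increments": "0.31 -0.56 -0.12 -0.14 -0.33 -0.67 20;0.33 -0.54 -0.13 -0.14 -0.33 -0.67 20;0.36 -0.52 -0.15 -0.14 -0.33 -0.67 20;0.38 -0.50 -0.16 -0.14 -0.33 -0.67 20;0.40 -0.48 -0.18 -0.14 -0.33 -0.67 20;0.42 -0.45 -0.19 -0.14 -0.33 -0.67 20;0.44 -0.43 -0.21 -0.14 -0.33 -0.67 20;0 0 0 0 0 0 20"}}

```text
time: 11.68
ee_pos: [590.3, -39.6, 140.4]
tcp_rot: [-3.135, 0.42, 0.732]
ft_force: [-0.2, 1.7, -6.9]
grip_width: 33.3
grip_force: 60.9
```

Call:
{"method": "play_rows", "body": {"increments": "0 0 0 0 0 0 20;0 0 0 0 0 0 20"}}

```text
time: 11.85
ee_pos: [589.3, -44.5, 141.4]
tcp_rot: [-3.139, 0.419, 0.72]
ft_force: [-1.1, -0.7, -6.5]
grip_width: 33.3
grip_force: 60.9
```

```bash
python3 - <<'E'
from h import *
s=state(); print(s["ee_pos"],s["tcp_rot"],s["ft_force"],s["joint_positions"].round(2))
for c in("scene","top"):
    f=grab_frame(c); cv2.imwrite("pics/h_%s.png"%c,f["color"][:,:,::-1])
    for l in("long_block","reference_block","stop"):
        for d in place_of(c,l)[:4]: print(c,l,round(d["score"],2),np.round(d["xy"],1))
    for d in masks_of(c,"long_block")[:4]: print(c,"m",round(d["score"],2),np.round(d["bbox"]),d["pixels"].sum())
R=Ro.from_euler("xyz",s["tcp_rot"]).as_matrix()
f=grab_frame("scene")
O=s["ee_pos"]+R@[0,0,-13.3]; print("H2 O",O,proj(f,O)); O1=O+[-10.7,-9.4,3]; print("H1",O1,proj(f,O1))
a=cv2.imread("pics/h_scene.png")[140:240,230:330];b=cv2.imread("pics/h_top.png")[150:250,220:320]
cv2.imwrite("pics/hov.png",(255*(cv2.resize(np.hstack([a,b]),None,fx=4,fy=4,interpolation=cv2.INTER_CUBIC)/255.)**.6).astype("uint8"))
E
```

```text
[589.29128495 -44.52696665 141.35877792] [-3.13862312  0.41933901  0.71999985] [-1.12156261 -0.73030624 -6.51841039] [-0.5   0.84  0.61  1.5  -0.18  1.24 -0.75]
scene long_block 0.92 [195.3 314.5]
scene long_block 0.83 [280.  171.2]
scene long_block 0.68 [128.9 294.4]
scene reference_block 0.8 [282.8 193.2]
scene stop 0.66 [301.9 194.8]
scene m 0.97 [174. 286. 210. 334.] 985
scene m 0.84 [262. 154. 306. 182.] 511
scene m 0.59 [115. 269. 147. 311.] 750
top long_block 0.88 [271.4 195.1]
top long_block 0.85 [384.4 199.6]
top long_block 0.65 [395.5 246.9]
top reference_block 0.47 [268.9 197.4]
top m 0.92 [368. 188. 399. 210.] 410
top m 0.71 [262. 183. 284. 213.] 379
top m 0.64 [386. 232. 407. 261.] 471
H2 O [593.38847737 -40.98598488 153.50638931] [[281.53306247 172.15576412]]
H1 [582.68847737 -50.38598488 156.50638931] [[275.40107208 171.5446119 ]]
```

View pics/hov.png

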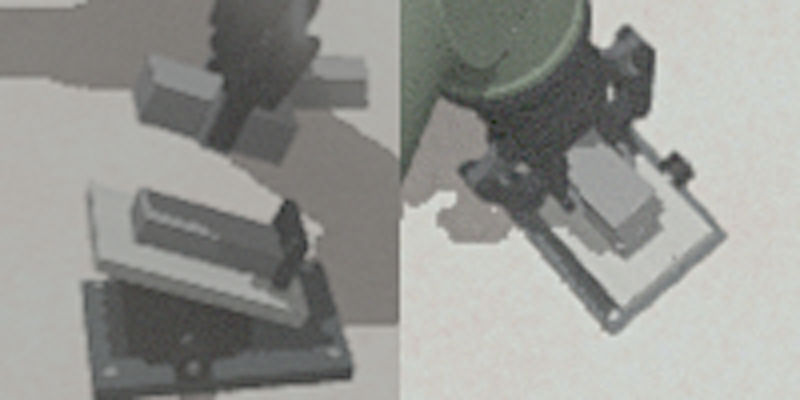

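```bash
cat > t.py <<'E'
from h import *
def held(names=("scene","top"),thr=40,verbose=True):
    s=state(); R=Ro.from_euler("xyz",s["tcp_rot"]).as_matrix()
    O0=s["ee_pos"]+R@[0,0,-13.3]
    P=box(90,34,-28,0) # tool z down -> block top at -28
    D=[]
    for c in names:
        f=grab_frame(c); e=proj(f,O0)[0]
        ds=masks_of(c,"long_block")
        d=min(ds,key=lambda d:np.hypot(*(np.array(d["pixels"].nonzero())[::-1].mean(1)-e)))
        col=f["color"].astype(int); ign=(col.mean(2)<thr)|(col[:,:,1]-col[:,:,0]>6)
        ign=cv2.dilate(ign.astype(np.uint8),np.ones((3,3)))>0
        D.append((f,d["pixels"],ign)); 
        if verbose: print(c,d["score"],d["bbox"],d["pixels"].sum())
    def cost(o,D=D):
        t=0
        for f,m,ign in D:
            a=np.zeros((m.shape[0]*4,m.shape[1]*4),np.uint8); cv2.fillConvexPoly(a,sil(f,(R@P.T).T+o,4),255)
            a=cv2.resize(a,None,fx=.25,fy=.25,interpolation=cv2.INTER_AREA)/255.
            t+=((1-a)[m]).sum()+(a*(~m&~ign)).sum()
        return t
    sx=np.vstack([O0,O0+np.eye(3)*8])
    r=minimize(cost,O0,method="Nelder-Mead",options=dict(initial_simplex=sx)); 
    return s,R,O0,r.x,r.fun
def tri(uvs,names=("scene","top")):
    A=[]
    for c,u in zip(names,uvs):
        f=grab_frame(c); A.append(f["mtx"]@np.hstack([cv2.Rodrigues(f["rvec"])[0],np.reshape(f["tvec"],(3,1))]))
    X=cv2.triangulatePoints(A[0],A[1],np.array(uvs[0],float),np.array(uvs[1],float)); return (X[:3]/X[3]).ravel()
if __name__=="__main__":
    s,R,O0,o,c=held(); print("H2",O0,"fit",o,c,"diff in tool axes",R.T@(o-O0))
    print("tri block",tri([(280,171.2),(271.4,195.1)]),"tri ref",tri([(283.5,193.7),(269.9,195.5)]),"tri ref2",tri([(282.8,193.2),(268.9,197.4)]))
E
python3 t.py
```

```text
scene 0.72 [264.7, 156.6, 302.6, 180.7] 467
top 0.82 [260.0, 183.4, 283.4, 210.6] 361
H2 [593.42475763 -41.0274437  153.56196232] fit [591.14646889 -40.54934246 152.51938419] 85.41176470588235 diff in tool axes [-0.85444531 -1.85608638  1.52676655]
tri block [591.54604463 -44.80224275 157.42007048] tri ref [598.04976642 -40.77685249  94.72380356] tri ref2 [593.56068905 -37.80150728  92.74140888]
```

```bash
cat > e.py <<'E'
from h import *
Rr=Ro.from_euler("xyz",[np.pi,.4189,.7176]).as_matrix()  # tool-like axes: x downhill, y, z into face
im0={}
ct=cv2.imread("pics/crop_t.png").mean(2); cs=cv2.imread("pics/crop_s.png").mean(2)
def samp(f,pts,img=None,off=(0,0),sc=1):
    uv=proj(f,pts); 
    if sc>1: uv=(uv-off)*sc+(sc-1)/2
    return cv2.remap(img.astype(np.float32),uv[:,:1].astype(np.float32),uv[:,1:].astype(np.float32),cv2.INTER_LINEAR).ravel()
def profy(f,O,R,z,xs,ys,**k): return [samp(f,O+(R@np.array([[x,y,z] for x in xs],float).T).T,**k).mean() for y in ys]
def profx(f,O,R,z,xs,ys,**k): return [samp(f,O+(R@np.array([[x,y,z] for y in ys],float).T).T,**k).mean() for x in xs]
if __name__=="__main__":
    s=state(); R=Ro.from_euler("xyz",s["tcp_rot"]).as_matrix(); O=s["ee_pos"]+R@[0,0,-13.3]
    Oref=np.array([594.4,-39.3,90]); ys=np.arange(-26,27,1.)
    ft=grab_frame("top"); fsn=grab_frame("scene")
    def show(n,p,v): print(n," ".join("%g:%d"%(a,b) for a,b in zip(p,v)))
    show("top ref y",ys,profy(ft,Oref,Rr,0,np.arange(-35,36,2),ys,img=ct,off=(220,150),sc=5))
    show("top held y",ys,profy(ft,O,R,-28,np.arange(-40,-18,2),ys,img=ft["color"].mean(2)))
    show("scene ref y",ys,profy(fsn,Oref,Rr,0,np.arange(-35,25,2),ys,img=cs,off=(190,170),sc=5))
    show("scene held y top",ys,profy(fsn,O,R,-28,np.arange(-40,-18,2),ys,img=fsn["color"].mean(2)))
    xs=np.arange(-60,-30,1.)
    show("top ref x",xs,profx(ft,Oref,Rr,0,xs,np.arange(-12,13,2),img=ct,off=(220,150),sc=5))
    show("top held x",xs,profx(ft,O,R,-28,xs,np.arange(-12,13,2),img=ft["color"].mean(2)))
    show("scene ref x",xs,profx(fsn,Oref,Rr,0,xs,np.arange(-12,13,2),img=cs,off=(190,170),sc=5))
    show("scene held x",xs,profx(fsn,O,R,-28,xs,np.arange(-12,13,2),img=fsn["color"].mean(2)))
E
python3 e.py
```

```text
top ref y -26:128 -25:129 -24:129 -23:123 -22:110 -21:91 -20:72 -19:60 -18:61 -17:72 -16:85 -15:93 -14:95 -13:94 -12:92 -11:92 -10:92 -9:92 -8:92 -7:91 -6:92 -5:92 -4:92 -3:92 -2:92 -1:93 0:93 1:93 2:93 3:92 4:91 5:91 6:91 7:91 8:91 9:91 10:91 11:92 12:92 13:92 14:93 15:96 16:100 17:107 18:114 19:120 20:122 21:122 22:121 23:121 24:121 25:121 26:122
top held y -26:84 -25:77 -24:73 -23:70 -22:67 -21:62 -20:59 -19:64 -18:78 -17:99 -16:113 -15:118 -14:119 -13:118 -12:117 -11:117 -10:118 -9:118 -8:118 -7:117 -6:117 -5:118 -4:117 -3:116 -2:116 -1:116 0:116 1:116 2:116 3:116 4:117 5:118 6:118 7:116 8:115 9:115 10:116 11:116 12:116 13:117 14:118 15:117 16:117 17:123 18:133 19:142 20:149 21:155 22:159 23:159 24:153 25:138 26:115
scene ref y -26:130 -25:130 -24:131 -23:131 -22:130 -21:130 -20:128 -19:126 -18:122 -17:118 -16:112 -15:106 -14:100 -13:95 -12:91 -11:88 -10:87 -9:86 -8:87 -7:87 -6:88 -5:88 -4:89 -3:89 -2:89 -1:89 0:89 1:89 2:89 3:89 4:89 5:88 6:88 7:89 8:89 9:90 10:91 11:91 12:91 13:91 14:90 15:88 16:86 17:81 18:76 19:69 20:62 21:55 22:51 23:48 24:48 25:49 26:50
scene held y top -26
[... 539 characters left out ...]
2 -31:92
top held x -60:95 -59:91 -58:88 -57:85 -56:83 -55:82 -54:82 -53:82 -52:81 -51:81 -50:80 -49:81 -48:86 -47:94 -46:106 -45:115 -44:119 -43:120 -42:119 -41:117 -40:116 -39:117 -38:118 -37:118 -36:118 -35:117 -34:117 -33:116 -32:115 -31:116
scene ref x -60:122 -59:122 -58:122 -57:122 -56:121 -55:121 -54:118 -53:112 -52:107 -51:100 -50:92 -49:84 -48:78 -47:76 -46:79 -45:82 -44:86 -43:89 -42:92 -41:92 -40:90 -39:89 -38:89 -37:89 -36:89 -35:89 -34:90 -33:89 -32:89 -31:89
scene held x -60:77 -59:77 -58:77 -57:77 -56:77 -55:76 -54:76 -53:75 -52:73 -51:71 -50:70 -49:71 -48:76 -47:82 -46:88 -45:93 -44:95 -43:95 -42:94 -41:94 -40:94 -39:95 -38:95 -37:95 -36:94 -35:94 -34:94 -33:94 -32:94 -31:94
```

```bash
python3 - <<'E'
from e import *
s=state(); R=Ro.from_euler("xyz",s["tcp_rot"]); O=s["ee_pos"]+R.as_matrix()@[0,0,-13.3]
print("O in ref axes",Rr.T@(O-[594.4,-39.3,90]),"rot needed",(R.inv()*Ro.from_matrix(Rr)).as_rotvec(),s["time"],s["ft_force"])
E
```

```text
O in ref axes [-27.50159893   0.63747289 -57.29887225] rot needed [-0.00230954 -0.00045735  0.00165225] 13.0 [-0.07974278 -0.35152133 -6.02477831]
```

Call:
{"method": "play_rows", "body": {"increments": "-0.02 -0.02 0.4 -0.03 0 0.02 20;0 0 0.5 0 0 0 20;0 0 0.5 0 0 0 20;0 0 0.4 0 0 0 20;0 0 0.3 0 0 0 20;0 0 0.2 0 0 0 20;0 0 0.1 0 0 0 20;0 0 0 0 0 0 20"}}

```text
time: 13.67
ee_pos: [573.9, -57.4, 97.4]
tcp_rot: [-3.141, 0.419, 0.718]
ft_force: [0.1, -0.4, -6.7]
grip_width: 33.1
grip_force: 60.9
```

Call:
{"method": "play_rows", "body": {"increments": "0 0 0.05 0 0 0 20;0 0 0.05 0 0 0 20;0 0 0.05 0 0 0 20;0 0 0 0 0 0 20"}}

```text
time: 14.0
ee_pos: [573.2, -58.0, 94.9]
tcp_rot: [3.141, 0.418, 0.718]
ft_force: [-0.5, -0.8, -6.8]
grip_width: 33.0
grip_force: 60.9
```

```bash
cat > q.py <<'E'
from e import *
s=state(); R=Ro.from_euler("xyz",s["tcp_rot"]); O=s["ee_pos"]+R.as_matrix()@[0,0,-13.3]
print("O in ref axes",(Rr.T@(O-[594.4,-39.3,90])).round(2),"rot needed",(R.inv()*Ro.from_matrix(Rr)).as_rotvec().round(4),s["time"],"F tool",(R.inv().apply(s["ft_force"]-[0,0,-6.5])).round(1),s["ft_torque"].round(2))
E
python3 q.py
```

```text
O in ref axes [-27.85   0.19  -6.3 ] rot needed [ 0.0002 -0.0005  0.0001] 14.0 F tool [-0.7  0.3  0.6] [ 0.61 -0.73  0.  ]
```

Call:
{"method": "play_rows", "body": {"increments": "0 0 0.05 0 0 0 20;0 0 0.05 0 0 0 20;0 0 0 0 0 0 20"}}

```text
time: 14.25
ee_pos: [572.4, -58.6, 93.0]
tcp_rot: [-3.141, 0.419, 0.718]
ft_force: [-0.4, -0.1, -6.6]
grip_width: 33.2
grip_force: 60.9
```

Call:
{"method": "play_rows", "body": {"increments": "0 0 0.05 0 0 0 20;0 0 0 0 0 0 20"}}

```text
time: 14.42
ee_pos: [572.2, -58.9, 92.1]
tcp_rot: [-3.142, 0.419, 0.718]
ft_force: [0.7, 0.3, -6.4]
grip_width: 33.1
grip_force: 60.9
```

Call:
{"method": "play_rows", "body": {"increments": "0 0 0.05 0 0 0 20;0 0 0 0 0 0 20"}}

```text
time: 14.58
ee_pos: [571.9, -59.2, 91.2]
tcp_rot: [3.142, 0.419, 0.718]
ft_force: [0.7, -1.2, -7.3]
grip_width: 33.6
grip_force: 60.9
```

Call:
{"method": "play_rows", "body": {"increments": "0 0 0.04 0 0 0 20;0 0 0 0 0 0 20"}}

```text
time: 14.75
ee_pos: [571.7, -59.4, 90.5]
tcp_rot: [3.142, 0.419, 0.718]
ft_force: [0.3, 0.5, -6.8]
grip_width: 33.0
grip_force: 60.9
```

```bash
python3 q.py
```

```text
O in ref axes [-27.9    0.18  -1.39] rot needed [ 0.     -0.0004  0.    ] 14.75 F tool [ 0.7 -0.2  0.1] [ 0.66 -0.73  0.02]
```

Call:
{"method": "play_rows", "body": {"increments": "0 0 0.04 0 0 0 20;0 0 0 0 0 0 20"}}

```text
time: 14.92
ee_pos: [571.6, -59.6, 89.8]
tcp_rot: [3.141, 0.418, 0.718]
ft_force: [0.1, 0.2, -6.4]
grip_width: 33.1
grip_force: 61.3
```

Call:
{"method": "play_rows", "body": {"increments": "0 0 0.03 0 0 0 20;0 0 0 0 0 0 20"}}

```text
time: 15.08
ee_pos: [571.5, -59.6, 89.6]
tcp_rot: [3.141, 0.418, 0.718]
ft_force: [-0.1, 1.3, 1.9]
grip_width: 33.0
grip_force: 61.6
```

Call:
{"method": "play_rows", "body": {"increments": "0 0 0.03 0 0 0 20;0 0 0 0 0 0 20"}}

```text
time: 15.25
ee_pos: [571.5, -59.7, 89.6]
tcp_rot: [3.141, 0.418, 0.718]
ft_force: [-0.7, 4.3, 11.9]
grip_width: 33.0
grip_force: 62.8
```

```bash
python3 q.py
```

```text
O in ref axes [-27.87   0.3   -0.42] rot needed [ 0.0003 -0.0012 -0.    ] 15.25 F tool [ -5.4  -3.7 -17.7] [ 0.85  0.5  -0.3 ]
```

Call:
{"method": "play_rows", "body": {"increments": "0.05 0 0 0 0 0 20;0.1 0 0 0 0 0 20;0.1 0 0 0 0 0 20;0.1 0 0 0 0 0 20;0.05 0 0 0 0 0 20;0 0 0 0 0 0 20"}}

```text
time: 15.75
ee_pos: [576.5, -55.9, 86.8]
tcp_rot: [3.141, 0.419, 0.717]
ft_force: [-4.9, 0.0, 16.4]
grip_width: 33.1
grip_force: 63.3
```

```bash
python3 q.py
```

```text
O in ref axes [-20.94   0.71  -0.42] rot needed [ 0.0003  0.0005 -0.0008] 15.75 F tool [-12.7  -3.3 -19.5] [-0.23  1.52 -0.25]
```

Call:
{"method": "play_rows", "body": {"increments": "0.1 -0.01 0 0 0 0 20;0.1 -0.01 0 0 0 0 20;0.1 0 0 0 0 0 20;0.1 0 0 0 0 0 20;0.1 0 0 0 0 0 20;0.1 0 0 0 0 0 20;0.05 0 0 0 0 0 20;0 0 0 0 0 0 20"}}

```text
time: 16.42
ee_pos: [585.7, -47.7, 81.3]
tcp_rot: [3.14, 0.419, 0.717]
ft_force: [-0.6, -1.2, 13.3]
grip_width: 33.4
grip_force: 63.1
```

```bash
python3 q.py
```

```text
O in ref axes [-7.54  0.63 -0.43] rot needed [ 0.0012 -0.0003 -0.0007] 16.4167 F tool [ -9.2   0.5 -17.6] [-0.16  0.54 -0.02]
```

Call:
{"method": "play_rows", "body": {"increments": "0.08 -0.01 0 0 0 0 20;0.08 0 0 0 0 0 20;0.06 0 0 0 0 0 20;0.05 0 0 0 0 0 20;0 0 0 0 0 0 20"}}

```text
time: 16.83
ee_pos: [589.4, -44.4, 79.1]
tcp_rot: [3.14, 0.418, 0.717]
ft_force: [-0.5, -1.3, 11.7]
grip_width: 33.1
grip_force: 63.0
```

```bash
python3 q.py
```

```text
O in ref axes [-2.08  0.54 -0.46] rot needed [ 0.0014 -0.0005 -0.0008] 16.8333 F tool [ -8.5   0.6 -16.1] [-0.23  0.29  0.05]
```

Now small steps to the stop.

Call:
{"method": "play_rows", "body": {"increments": "0.05 0 0 0 0 0 20;0.05 0 0 0 0 0 20;0 0 0 0 0 0 20"}}

```text
time: 17.08
ee_pos: [590.8, -43.2, 78.3]
tcp_rot: [3.14, 0.418, 0.717]
ft_force: [-0.3, -1.5, 12.1]
grip_width: 33.0
grip_force: 63.0
```

```bash
python3 q.py
```

```text
O in ref axes [-0.13  0.56 -0.46] rot needed [ 0.0014 -0.0004 -0.0008] 17.0833 F tool [ -8.7   1.  -16.5] [-0.28  0.33  0.05]
```

Call:
{"method": "play_rows", "body": {"increments": "0.05 0 0 0 0 0 20;0 0 0 0 0 0 20"}}

```text
time: 17.25
ee_pos: [591.4, -42.7, 77.9]
tcp_rot: [3.14, 0.419, 0.717]
ft_force: [-0.9, -1.6, 11.1]
grip_width: 33.0
grip_force: 62.9
```

Call:
{"method": "play_rows", "body": {"increments": "0.05 0 0 0 0 0 20;0 0 0 0 0 0 20"}}

```text
time: 17.42
ee_pos: [592.0, -42.2, 77.6]
tcp_rot: [3.14, 0.419, 0.716]
ft_force: [-1.2, -1.5, 12.7]
grip_width: 32.8
grip_force: 63.1
```

```bash
python3 q.py
```

```text
O in ref axes [ 1.64  0.59 -0.45] rot needed [ 0.0013 -0.0001 -0.0011] 17.4167 F tool [ -9.5   0.4 -16.8] [-0.4   0.63 -0.04]
```

Call:
{"method": "play_rows", "body": {"increments": "0.05 0 0 0 0 0 20;0 0 0 0 0 0 20"}}

```text
time: 17.58
ee_pos: [592.0, -42.2, 77.6]
tcp_rot: [3.14, 0.42, 0.716]
ft_force: [-5.7, -3.4, 20.3]
grip_width: 33.3
grip_force: 63.4
```

Call:
{"method": "play_rows", "body": {"increments": "0.05 0 0 0 0 0 20;0 0 0 0 0 0 20"}}

```text
time: 17.75
ee_pos: [592.0, -42.2, 77.6]
tcp_rot: [3.141, 0.422, 0.715]
ft_force: [-11.8, -5.3, 25.5]
grip_width: 33.1
grip_force: 63.9
```

```bash
python3 q.py
```

```text
O in ref axes [ 1.66  0.59 -0.42] rot needed [-0.0001  0.0031 -0.0021] 17.75 F tool [-24.4  -3.7 -24.1] [-1.58  3.25 -0.31]
```

Call:
{"method": "play_rows", "body": {"increments": "-0.05 0 0 0 0 0 20;-0.02 0 -0.03 0 0 0 20;0 0 0 0 0 0 20"}}

```text
time: 18.0
ee_pos: [591.9, -42.2, 77.6]
tcp_rot: [3.14, 0.42, 0.716]
ft_force: [-3.5, -4.3, 8.6]
grip_width: 33.2
grip_force: 62.3
```

```bash
python3 q.py
```

```text
O in ref axes [ 1.62  0.54 -0.5 ] rot needed [ 0.0007  0.0009 -0.0016] 18.0 F tool [-11.1   1.  -11.6] [-0.78  0.77 -0.11]
```

Call:
{"method": "play_rows", "body": {"increments": "0 0 0 0 0 0 42;0 0 0 0 0 0 46;0 0 0 0 0 0 55;0 0 0 0 0 0 65;0 0 0 0 0 0 65;0 0 0 0 0 0 65"}}

```text
time: 18.5
ee_pos: [592.3, -40.6, 76.6]
tcp_rot: [3.142, 0.418, 0.718]
ft_force: [1.7, -0.3, 0.0]
grip_width: 55.4
grip_force: 0.0
```

```bash
python3 q.py
```

```text
O in ref axes [ 3.19 -0.45 -0.08] rot needed [ 0.0001 -0.0004  0.0002] 18.5 F tool [-1.7  1.3 -6.4] [ 0.32 -0.31 -0.01]
```

Call:
{"method": "play_rows", "body": {"increments": "0 0 -0.15 0 0 0 65;0 0 -0.3 0 0 0 65;0 0 -0.5 0 0 0 65;0 0 -0.7 0 0 0 65;0 0 -0.8 0 0 0 65;0 0 -0.8 0 0 0 65;0 0 -0.8 0 0 0 65;0 0 -0.8 0 0 0 65"}}

```text
time: 19.17
ee_pos: [622.5, -14.2, 167.1]
tcp_rot: [3.141, 0.418, 0.718]
ft_force: [0.8, 0.3, 0.2]
grip_width: 55.6
grip_force: 0.0
```

Call:
{"method": "play_rows", "body": {"increments": "-0.5 0.6 -0.4 0 0 0 65;-0.5 0.8 -0.3 0 0 0 65;-0.5 0.8 -0.3 0 0 0 65;-0.5 0.8 -0.3 0 0 0 65;-0.5 0.8 -0.3 0 0 0 65;-0.5 0.8 -0.3 0 0 0 65;-0.4 0.6 -0.2 0 0 0 65;0 0 0 0 0 0 65"}}

```text
time: 19.83
ee_pos: [656.7, -126.3, 233.5]
tcp_rot: [3.138, 0.418, 0.713]
ft_force: [-0.4, -0.3, 0.6]
grip_width: 55.5
grip_force: 0.0
```

```bash
python3 - <<'E'
from e import *
s=state(); print(s["time"],s["ee_pos"],s["ft_force"])
ft=grab_frame("top"); fs=grab_frame("scene")
a=fs["color"][150:250,230:330,::-1];b=ft["color"][150:250,220:320,::-1]
cv2.imwrite("pics/fin.png",(255*(cv2.resize(np.hstack([a,b]),None,fx=4,fy=4,interpolation=cv2.INTER_CUBIC)/255.)**.6).astype("uint8"))
Oref=np.array([594.4,-39.3,90]); ys=np.arange(-26,27,1.); xs=np.arange(-60,-30,1.)
def show(n,p,v): print(n," ".join("%g:%d"%(a,b) for a,b in zip(p,v)))
for n,f in(("top",ft),("scene",fs)):
    im=f["color"].mean(2)
    for part,xr in(("up",np.arange(-40,-10,2)),("low",np.arange(0,32,2))): show(n+" y "+part,ys,profy(f,Oref,Rr,-28,xr,ys,img=im))
    show(n+" x",xs,profx(f,Oref,Rr,-28,xs,np.arange(-12,13,2),img=im))
E
```

```text
19.8333 [ 656.70747773 -126.33390666  233.53418779] [-0.36578509 -0.33405834  0.55535943]
top y up -26:109 -25:99 -24:94 -23:91 -22:85 -21:77 -20:70 -19:71 -18:82 -17:99 -16:113 -15:119 -14:122 -13:122 -12:121 -11:121 -10:121 -9:122 -8:122 -7:122 -6:122 -5:121 -4:121 -3:121 -2:121 -1:121 0:121 1:120 2:120 3:121 4:121 5:122 6:121 7:120 8:119 9:119 10:119 11:119 12:119 13:120 14:122 15:128 16:136 17:145 18:153 19:157 20:159 21:159 22:159 23:159 24:160 25:161 26:162
top y low -26:90 -25:81 -24:74 -23:70 -22:66 -21:61 -20:59 -19:62 -18:74 -17:93 -16:107 -15:114 -14:116 -13:116 -12:116 -11:117 -10:118 -9:119 -8:120 -7:120 -6:120 -5:119 -4:119 -3:119 -2:118 -1:118 0:118 1:118 2:118 3:118 4:118 5:118 6:118 7:119 8:119 9:119 10:119 11:119 12:119 13:118 14:118 15:115 16:109 17:103 18:101 19:103 20:107 21:113 22:118 23:121 24:123 25:125 26:127
top x -60:88 -59:91 -58:92 -57:90 -56:87 -55:85 -54:84 -53:83 -52:82 -51:82 -50:82 -49:83 -48:84 -47:87 -46:93 -45:104 -44:114 -43:120 -42:123 -41:123 -40:123 -39:122 -38:122 -37:121 -36:121 -35:122 -34:122 -33:122 -32:121 -31:120
scene y up -26:78 -25:7
[... 178 characters left out ...]
95 4:95 5:95 6:95 7:95 8:95 9:96 10:96 11:96 12:96 13:95 14:93 15:91 16:88 17:84 18:79 19:73 20:67 21:61 22:56 23:53 24:53 25:52 26:53
scene y low -26:77 -25:76 -24:76 -23:76 -22:77 -21:77 -20:78 -19:79 -18:80 -17:82 -16:83 -15:85 -14:87 -13:89 -12:91 -11:93 -10:93 -9:94 -8:94 -7:94 -6:94 -5:94 -4:94 -3:94 -2:94 -1:94 0:94 1:93 2:93 3:94 4:94 5:94 6:94 7:94 8:94 9:94 10:93 11:93 12:91 13:89 14:86 15:82 16:79 17:75 18:71 19:66 20:61 21:56 22:52 23:49 24:48 25:48 26:49
scene x -60:140 -59:140 -58:140 -57:140 -56:140 -55:137 -54:133 -53:128 -52:122 -51:113 -50:104 -49:96 -48:89 -47:84 -46:85 -45:88 -44:92 -43:95 -42:96 -41:96 -40:96 -39:96 -38:95 -37:95 -36:96 -35:96 -34:96 -33:95 -32:95 -31:95
```

View pics/fin.png

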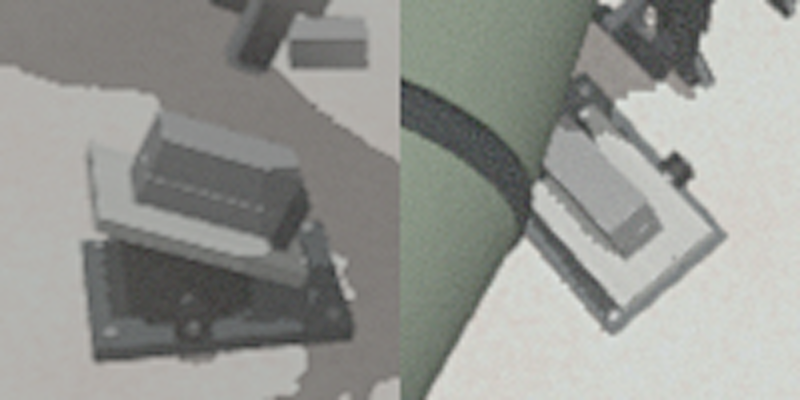

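The final crop shows the long block lying on the reference block, its low end against the stop (scene about 303,195). The lateral offset is about 0.5 mm and the gripper is clear.

```bash
python3 -c "
from station import *
print(finish_job())"
```

```text
the job is handed in; nothing more can be done
None
```

The long block is wrung: set down with about a third overhanging, slid under pressure to the end stop, flush to about 0.5 mm, released with the gripper clear, and handed in at about 20 s of the 42 s; while gripping it the fingertips pressed the bench, with up to 89 N read at the wrist (limit 120 N).

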